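# Swing out the locking hook arm and hang the parts basket

## Task

Pull the knob of the hook stand up to unlock its arm, turn the knob so that the arm swings from its parked notch to the other notch, over the catch tray, and push the knob fully home so that the arm is locked there. Then hang the parts basket by its handle in the dip of the hook and let it hang freely, keeping it upright on the way. Leave the other things on the table where they are.

Things in the scene. Friction and masses are not known exactly. Their poses are not given: they have to be found in the camera images.
- knob (a point): middle of the knob on top of the hook stand: black upright bar grip, 46 long (x) x 18 wide (y) x 36 mm tall, free on all sides; this point is 219 mm above the table when pushed in, on the vertical spindle axis. z is up; x points along the bar and outward along the hook arm, and turns with it: knob, flange and hook arm are one piece.
- stand: hook stand, fixed: steel post on a round dark base (124 mm), with a notched aluminium disc (top 162 mm up) and over it a 100 mm dark flange (top 173 mm) that turns with the knob. Origin on the table under the spindle. A square aluminium catch tray (130 mm, 18 mm high) lies beside the post, its centre 140 mm from the spindle along -y, which is the direction of the arm in the other notch.
- hook (a point): top of the rod in the dip of the hook, 130 mm from the spindle along the arm, 173 mm above the table when pushed in. The arm is a 10 mm steel rod, level from the spindle (centreline 178 mm up), dipping 10 mm here, then rising to a tip that ends 173 mm from the axis, its highest point 189 mm up. x points outward along the arm, z is up.
- hook_lift (a joint): how far knob and arm are pulled up, m: 0 fully home, 0.016 fully out (a stop). A pin under the flange sits 10 mm deep in a notch of the disc: the arm turns only when pulled up by over 10 mm and goes home only over a notch (the round pin end centres itself). Pulling takes about 8 N, pushing home 3 N; it stays by friction where it is left.
- hook_turn (a joint): turn of knob and arm, rad, growing clockwise seen from above: about 0 in the parked notch (start), 1.22 (70 degrees) in the other notch, over the catch tray; stops at -0.04 and 1.26; about 0.04 rad of play in each notch. Turns stiffly (0.06 N m) and stays where it is left.
- basket_grip (a point): centre of the black grip block on top of the basket's handle, 147 mm above the basket's underside: 16 mm along x, 24 mm along y, 32 mm tall, on a 10 mm thick neck, its underside 8 mm above the handle rod. Axes are the basket's own: the handle's opening is looked through along x, so the hook must pass through it along x (from either side). z is up.
- basket_loop (a point): the point of the basket's handle that rests on the hook: underside of the middle of the gable, 115 mm above the basket's underside, 32 mm below point basket_grip. The opening below it is 70 mm high (down to the box rim) and 64 mm wide.
- basket: parts basket: open steel box 90 (x) x 80 (y) x 45 mm with four small turned parts fixed in it, 0.2 to 0.33 kg; origin at the centre of its underside, on the table at the start. A rigid stirrup handle of 8 mm rod rises from the middle of its two y sides: uprights at y = -36 and +36 mm up to 106 mm, then a shallow gable to the middle.
- plain_bin: bystander: steel box like the basket, 90 x 80 x 45 mm, but without a handle; origin at the centre of its underside. Basket and bin can stand in either place.
- lens: bystander: black lens standing upright, 34 mm diameter, 60 mm high, beside the hook stand; origin at the centre of its underside.
- ring_gauge: bystander: steel ring lying flat, 56 mm across, 18 mm high, beside the hook stand; origin at the centre of its underside.
- cleaner: bystander: white bottle, 48 mm diameter, 115 mm high; origin at the centre of its underside.
- driver: bystander: screwdriver lying on the table, 170 mm long along its x; origin at its middle, on the table.
- glass_scale: bystander: glass plate lying flat, 80 x 60 x 6 mm; origin at the centre of its underside.
Mind the look-alikes: they are no part of the job. What is shaped like the basket but green is not meant.

How it is judged (in metres and radians):
On the way, in this order (a step that is already met when the one before it is completed fails the run):
1. the knob is pulled up clear of its notch, the arm still parked (lifted over 10 mm, turned less than 0.12 rad) (value of joint hook_lift above 0.01 m and value of joint hook_turn below 0.12 rad), for 0.05 s.
2. the arm is in the other notch and the knob pushed fully home (within 2 mm; turned over 1.12 rad) (value of joint hook_lift below 0.002 m and value of joint hook_turn above 1.12 rad), for 0.2 s.
At the end, for the whole second after the job is handed in: The knob is home (within 2 mm) with the arm in the notch over the tray (turned over 1.12 rad); the basket hangs still by its handle (under 0.06 m/s) with the middle of its gable within 30 mm of the dip of the hook and leaning less than 0.4 rad; the bystanders are within 30 mm of where they stood (all of step 2 and distance between basket_loop and hook below 0.03 m and angle between basket's own z axis and vertical below 0.4 rad and linear speed of basket below 0.06 m/s and distance of each of plain_bin, lens, ring_gauge, cleaner, driver, glass_scale from where it was at the start of the episode below 0.03 m); the robot touches nothing.
It fails at once if the basket is tipped over by more than 0.9 rad (angle between basket's own z axis and vertical above 0.9 rad).
It fails at once if a bystander is pushed more than 30 mm from its place (distance of any of plain_bin, lens, ring_gauge, cleaner, driver, glass_scale from where it was at the start of the episode above 0.03 m).
It also fails if it takes over 58 s, if anything falls off the work surface, if the arm or the gripper's body presses on something with over 40 N, if the wrist force passes 120 N, or if a joint passes its speed limit or range.

## Robot

A 6-joint arm with a two-finger parallel gripper is mounted at the origin on the work surface. World frame = base frame: x ahead of the robot, y to its left, z up, the work surface at z = 0. Lengths are in mm, angles in degrees, forces in N, time in s.
With the tool pointing down it reaches from about 350 to 775 mm from the base axis. Payload 7.3 kg.
Tool frame: the origin (TCP) lies between the finger pads; the fingertips stand 14 mm ahead of it and the grasp point (between the pads) lies 5 mm behind it; z points along the fingers, x is the direction in which the jaws open and shut, and the axes are right-handed (so a half turn about z gives the same grasp; the last joint's range is limited). The gripper opens to 92 mm and grips with 3 to 60 N. Pads are 19 mm wide; open, the fingers measure 130 mm over their backs; the gripper's body (75 mm by 190 mm) begins 47 mm behind the grasp point.
Start: joints at [66.406, 19.595, 87.324, -0, 73.075, -8.365], TCP at [137.891, 506.586, 240.741] pointing down, gripper open.
Joint ranges: [-145.02, 145.02], [-44.19, 115.74], [2.07, 154.8], [-57.11, 237.11], [16.16, 152.29], [-177.93, 177.93]. Speed limits (degrees/s): [147.25, 147.25, 180, 180, 180, 180].

## Interface

Orientations are given as a 3x3 rotation matrix whose columns are the frame's x, y, z axes.
In Python, from plant import arm, capture, job gives the robot as it stands.
- The arm moves only by the tool servo_tool, never from a script. Its argument "moves" is one flat list of numbers, 5 for each row, row after row: the shift along the tool's x, y, z in m, then the turn about the tool's z in degrees, then the closure, from 0 (fully open) to 1 (shut). A call has 1 to 5 rows; each row shifts and turns the commanded pose from where the row before left it, along the tool's axes as they then stand; what a row does not reach is not made up. A row lasts 1/12 s, in which the tool goes at most 41.7 mm and 7.16 degrees, less where a joint would pass 70% of its speed; a pose out of reach is approached as far as the arm can. A call is refused whole if a number of a shift passes 0.0417 or a number of a turn 7.16, either way. A call with a gripper value outside its range is refused whole. The fingers move at their own pace and stop on an object; "force" is the grip in N (left out, the last holds). Time passes only in rows, so rows that do not move let the fingers close. It gives the time, the measured TCP pose, the force and the opening at its end, in the units of the state.
- arm.get_obs(): the state, without advancing time (a new reading comes with each control period).
- capture(name): name is "side" or "top" or "wrist"; returns a dict with "pixels" (480x640x3 uint8, blue, green, red), "range_z" (480x640 float32, mm along the optical axis (not along the pixel's ray), 0 where there is no reading), "vfov" (degrees; the focal length in pixels is half the picture's height over the tangent of half this angle, whatever the lens; pixels are square), "cx", "cy" (the principal point, pixels), "camera_from_world" (4x4, takes a point from world to camera coordinates); the wrist camera has in their place "hand_eye" (4x4, takes a point from camera to tool coordinates, whose origin is the TCP and whose axes are the tool frame's). Camera axes: x right, y down, z forward; pixel columns grow to the right and rows downward; lengths in mm; the calibration is good to about 2 mm. A picture is of the moment at which its call begins: read the wrist's pose just before it.
- job.hand_in(): hands the job in, once; it reports no verdict.
The state is a dict: "clock": time; "joints": joint angles; "dq": joint speeds; "joint_torque": joint torques, N m; "eef_pos": TCP position; "tcp_rot": TCP orientation; "ft_force": force on the tool from outside, world axes, zero at the start; "moment": the same for the moment, N m; "gripper_width": finger opening in mm.
Only numpy, scipy, OpenCV 4.12 (cv2) and the standard library are available. Lean on these libraries where they do the work, as an engineer would, in place of code of your own. Each camera call takes 0.05 s, during which the arm holds its last target. There are 200 camera calls.

## Working session

There is one attempt and no reset: what is moved stays moved. The work goes in short steps, Python scripts to look and compute and a tool call to move; the robot and the scene stay as the last step left them, time stands still between calls to the robot, and variables do not carry over. Pictures are saved under pics/ and viewed, about 8 in all and at most 12, crops included, and the job is handed in when it is done.

Besides the shell and the picture viewer there is one more tool, called after "Call:" as a command line: name --argument value ..., lists and objects as JSON in quotes. servo_tool: Moves the arm, as the interface text tells. Its arguments: {"type":"object","properties":{"moves":{"type":"array"},"force":{"type":"number"}},"required":["moves"]}

```bash
mkdir -p pics; ls; cat > h.py <<'E'
import numpy as np, cv2
from plant import arm, capture, job
def world(c,uv=None):
    f=240/np.tan(np.radians(c['vfov']/2)); z=c['range_z']
    v,u=np.mgrid[:480,:640]
    P=np.stack([(u-c['cx'])/f*z,(v-c['cy'])/f*z,z,np.ones_like(z)],-1)
    if 'camera_from_world' in c: T=np.linalg.inv(np.array(c['camera_from_world']))
    else:
        o=c['obs']; T=np.eye(4); T[:3,:3]=np.array(o['tcp_rot']); T[:3,3]=o['eef_pos']; T=T@np.array(c['hand_eye'])
    W=(P@T.T)[...,:3]; W[z<=0]=np.nan
    return W
def cap(n):
    o=arm.get_obs(); c=capture(n); c['obs']=o; return c
E
python3 - <<'E'
from h import *
o=arm.get_obs(); print({k:np.round(v,3).tolist() for k,v in o.items()})
for n in ['side','top']:
    c=cap(n); np.savez('c_'+n,**{k:v for k,v in c.items() if k!='obs'}); cv2.imwrite(f'pics/{n}0.png',c['pixels']); print(n,c['vfov'],np.round(c['camera_from_world'],2).tolist())
E
```

```text
pics
{'clock': 0.0, 'joints': [66.406, 19.637, 87.377, -0.001, 73.076, -8.362], 'dq': [-0.022, 0.071, 0.003, 0.015, 0.063, 0.059], 'joint_torque': [-0.003, -43.126, -24.421, 0.071, 0.056, -0.0], 'eef_pos': [137.732, 506.211, 240.047], 'tcp_rot': [[0.263, 0.965, -0.001], [0.965, -0.263, -0.001], [-0.002, -0.0, -1.0]], 'ft_force': [-0.763, -0.602, -0.356], 'moment': [0.014, -0.022, 0.07], 'gripper_width': 91.643}
side 57.284595270930474 [[-0.94, -0.34, -0.02, 494.1], [-0.26, 0.75, -0.61, 206.92], [0.22, -0.57, -0.79, 978.43], [0.0, 0.0, 0.0, 1.0]]
top 48.21945108576202 [[-0.02, -1.0, -0.03, 43.38], [-0.99, 0.02, -0.14, 549.85], [0.14, 0.02, -0.99, 1333.0], [0.0, 0.0, 0.0, 1.0]]
```

View pics/top0.png

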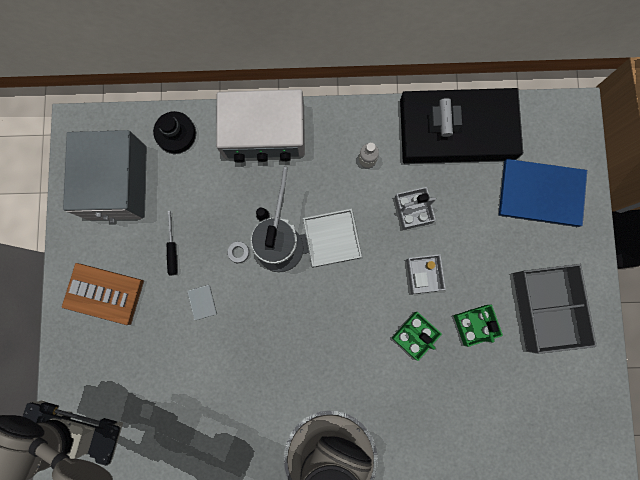

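View pics/side0.png

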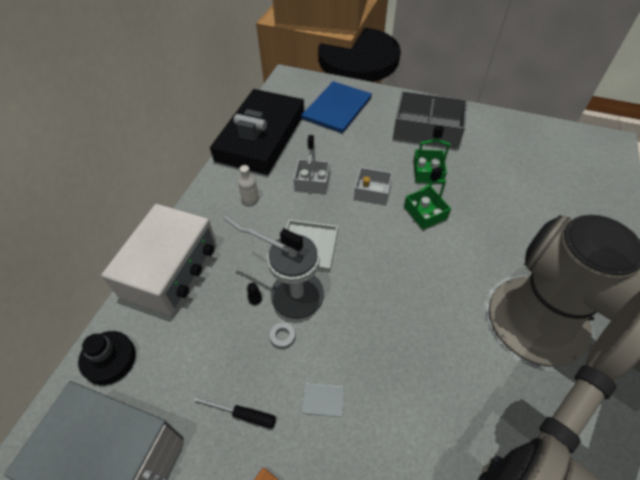

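The top view shows the stand's knob at (271,237) with the arm pointing up to (285,168), and the catch tray at (332,237). The steel basket with its black grip is at (415,207), grip at (422,197). Candidates for the basket are the plain bin (425,273), with no handle, and the two green baskets (415,335) and (477,325). I choose the one at (415,207). The side view agrees: basket (312,177) with grip at (311,143), knob (291,239).

```bash
python3 - <<'E'
from h import *
for n in ['top','side']:
    c=dict(np.load(f'c_{n}.npz')); W=world(c); g=c['pixels'].max(-1)
    def rep(l,box,zl,zh,dark=True):
        u0,v0,u1,v1=box; m=np.zeros((480,640),bool); m[v0:v1,u0:u1]=1
        m&=(W[...,2]>zl)&(W[...,2]<zh)
        if dark: m&=g<60
        p=W[m]
        if len(p)<4: print(n,l,len(p)); return
        r=cv2.minAreaRect(p[:,:2].astype(np.float32))
        print(n,l,len(p),'mean',p.mean(0).round(1),'min',p.min(0).round(0),'max',p.max(0).round(0),'rect',np.round(r[0],1),np.round(r[1],1),round(r[2],1))
    T=n=='top'
    kb=(250,215,300,260) if T else (265,215,320,260)
    rep('knob',kb,200,260); 
    rep('flange',(240,205,310,280) if T else (260,215,325,290),160,182,False)
    bb=(385,180,445,235) if T else (285,125,335,200)
    rep('grip',bb,115,190); rep('basket',bb,30,60,False); rep('basket handle',bb,60,128,False)
    rep('tray',(300,205,365,270) if T else (285,215,342,275),8,30,False)
    rep('arm',(270,160,295,225) if T else (215,205,280,250),160,200,False)
    rep('table',(300,300,360,360) if T else (350,270,420,340),-30,30,False)
im=cv2.imread('pics/top0.png')[160:310,230:450]; im2=cv2.imread('pics/side0.png')[120:330,215:400]
cv2.imwrite('pics/crop0.png',np.hstack([cv2.resize(im,(440,300),interpolation=2),cv2.resize(im2[:150],(360,300),interpolation=2)]))
E
```

```text
top knob 202 mean [527.4 118.9 233. ] min [506. 108. 206.] max [554. 131. 243.] rect [529.7 120. ] [18.4 47. ] 80.0
top flange 1407 mean [528.5 118.1 172. ] min [475.  67. 160.] max [609. 173. 182.] rect [532.7 115.9] [106.2 115.3] 40.1
top grip 92 mean [ 621.4 -231.   158. ] min [ 614. -244.  134.] max [ 633. -220.  172.] rect [ 623. -233.] [16.2 24.5] 13.8
top basket 265 mean [ 622.3 -230.7   41.9] min [ 571. -281.   30.] max [ 675. -185.   57.] rect [ 623.2 -234. ] [90.7 82.3] 11.8
top basket handle 93 mean [ 621.5 -228.6  104.9] min [ 612. -270.   61.] max [ 633. -194.  122.] rect [ 623.1 -232.5] [ 7.9 78.3] 11.5
top tray 612 mean [551.5 -11.8  14.3] min [471. -93.   8.] max [628.  66.  28.] rect [549.3 -13.6] [158.3 156.4] 89.5
top arm 335 mean [615.6 102.  177.6] min [563.  83. 160.] max [700. 128. 193.] rect [631.3 106. ] [136.1  44.2] 0.7
top table 3588 mean [ 3.166e+02 -6.600e+00  1.000e-01] min [241. -85. -10.] max [393.  70.  10.] rect [316.8  -6.7] [153. 150.] 89.0
side knob 341 mean [526.3 125.6 227.9] min [507. 111. 204.] max [552. 133. 241.] rect [529.1 122. ] [18.2 44
[... 185 characters left out ...]
42.  125.] max [ 628. -219.  168.] rect [ 621.9 -230.3] [12.5 23.5] 5.7
side basket 442 mean [ 641.9 -248.5   41.2] min [ 573. -412.   30.] max [ 757. -184.   59.] rect [ 665.7 -305.1] [106.9 269.7] 29.2
side basket handle 117 mean [ 628.1 -228.2   93.4] min [ 613. -371.   60.] max [ 758. -192.  127.] rect [ 673.3 -292.5] [ 41.1 228.1] 39.1
side tray 372 mean [540.6 -48.3  15.2] min [480. -93.   8.] max [628.  40.  23.] rect [554.3 -16.9] [130.3 134.1] 10.0
side arm 359 mean [620.4 104.8 179.9] min [559.  85. 163.] max [700. 126. 191.] rect [626.   92.2] [ 39.9 144.3] 74.6
side table 4884 mean [331.3  74.2   0.6] min [239. -43.  -5.] max [434. 182.   7.] rect [328.2  69.7] [167.1 184.9] 17.4
```

View pics/crop0.png

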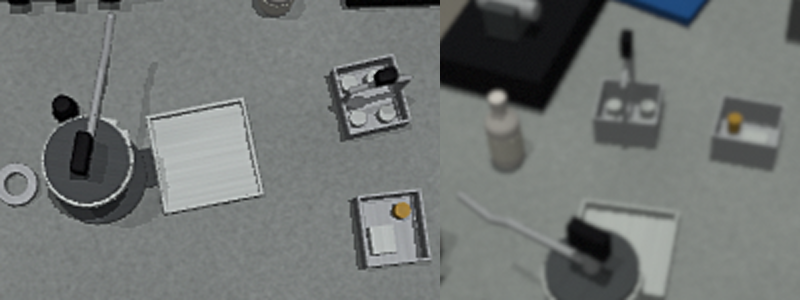

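Knob centre comes out at about (529,121), top at about 240 mm (expected 237). The arm's parked yaw is about -10°, and the tray lies at about -80°, so both agree. Basket grip is at (622.5,-232), top about 165 mm (expected 163), with the basket's x axis at about 11.7°. Candidate confirmed in the crop: (370,95) is the steel basket with a handle. Moving above the knob.

Call:
servo_tool --moves '[-0.01925, 0.0342, -0.0045, 0, 0, -0.01925, 0.0342, -0.0045, 0, 0, -0.01925, 0.0342, -0.0045, 0, 0, -0.01925, 0.0342, -0.0045, 0, 0, -0.01925, 0.0342, -0.0045, 0, 0]'

```text
clock: 0.52
eef_pos: [278.3, 367.3, 263.2]
tcp_rot: [[0.262, 0.965, -0.0], [0.965, -0.262, -0.0], [-0.0, -0.0, -1.0]]
ft_force: [0.9, 1.8, 0.4]
gripper_width: 91.9
```

Call:
servo_tool --moves '[-0.01925, 0.0342, -0.0045, 0, 0, -0.01925, 0.0342, -0.0045, 0, 0, -0.01925, 0.0342, -0.0045, 0, 0, -0.01925, 0.0342, -0.0045, 0, 0, -0.01925, 0.0342, -0.0045, 0, 0]'

```text
clock: 0.93
eef_pos: [418.2, 229.3, 285.8]
tcp_rot: [[0.263, 0.965, -0.0], [0.965, -0.263, 0.0], [-0.0, -0.0, -1.0]]
ft_force: [0.3, 0.7, -0.1]
gripper_width: 91.9
```

Call:
servo_tool --moves '[-0.01925, 0.0342, -0.0045, 0, 0, -0.01925, 0.0342, -0.0045, 0, 0, -0.01925, 0.0342, -0.0045, 0, 0, -0.01925, 0.0342, -0.0045, -5.2, 0, 0, 0, 0, 0, 0]'

```text
clock: 1.35
eef_pos: [533.1, 115.8, 303.3]
tcp_rot: [[0.174, 0.985, 0.002], [0.985, -0.174, -0.002], [-0.002, 0.002, -1.0]]
ft_force: [-1.4, -0.5, -0.4]
gripper_width: 92.1
```

```bash
cat >> h.py <<'E'
def st():
    o=arm.get_obs(); R=np.array(o['tcp_rot']); print('t',round(o['clock'],2),'p',np.round(o['eef_pos'],1),'yaw',round(np.degrees(np.arctan2(R[1,0],R[0,0])),2),'z',R[:,2].round(3),'F',np.round(o['ft_force'],1),'M',np.round(o['moment'],2),'w',round(o['gripper_width'],1),'q',np.round(o['joints'],0)); return o
def rep(W,m,l):
    p=W[m]
    if len(p)<4: print(l,len(p)); return
    r=cv2.minAreaRect(p[:,:2].astype(np.float32))
    print(l,len(p),'mean',p.mean(0).round(1),'zmax',p[:,2].max().round(1),'rect',np.round(r[0],1),np.round(r[1],1),round(r[2],1))
E
python3 - <<'E'
from h import *
st(); c=cap('wrist'); W=world(c); cv2.imwrite('pics/w1.png',c['pixels'])
g=c['pixels'].max(-1)
near=np.hypot(W[...,0]-529,W[...,1]-121)<40
rep(W,near&(W[...,2]>205)&(W[...,2]<260),'knob'); rep(W,near&(W[...,2]>228)&(W[...,2]<260),'knobtop')
E
```

```text
t 1.35 p [533.1 115.8 303.3] yaw 79.95 z [ 0.002 -0.002 -1.   ] F [-1.4 -0.5 -0.4] M [-0.01  0.06  0.05] w 92.1 q [  4.  19.  78.  -0.  83. -76.]
knob 2111 mean [526.1 121.8 234.3] zmax 238.8 rect [529.6 121.2] [17.9 45.1] 79.6
knobtop 1911 mean [528.  121.4 236.1] zmax 238.8 rect [529.7 121.4] [17.7 45.1] 79.7
```

View pics/w1.png

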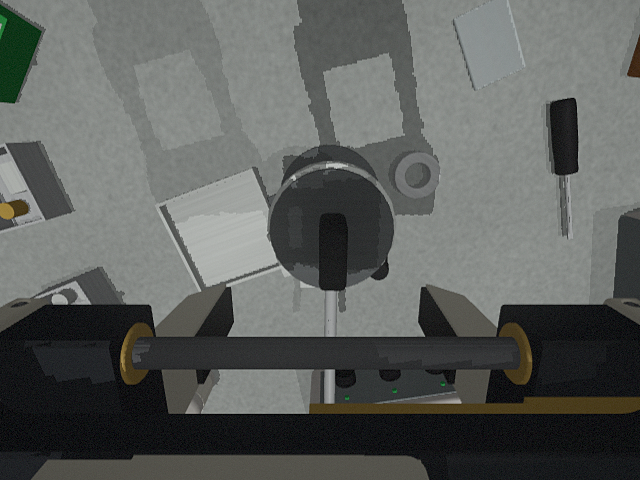

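The knob top reads 237-239 mm and the size 45×18, which matches. In the wrist view the knob is at (333,252) and the arm runs down the picture, so the jaws straddle the bar. Centring and descending.

Call:
servo_tool --moves '[0.0047, -0.0044, 0.02, 0, 0, 0, 0, 0.022, 0, 0, 0, 0, 0.022, 0, 0, 0, 0, 0.022, 0, 0, 0, 0, 0, 0, 0]'

```text
clock: 1.82
eef_pos: [522.2, 126.9, 213.4]
tcp_rot: [[0.174, 0.985, -0.009], [0.985, -0.174, -0.0], [-0.002, -0.009, -1.0]]
ft_force: [-0.6, -0.4, -0.5]
gripper_width: 91.8
```

Call:
servo_tool --moves '[0, 0, 0, 0, 0, 0, 0, 0, 0, 0]'

```text
clock: 1.98
eef_pos: [525.7, 126.8, 219.0]
tcp_rot: [[0.174, 0.985, 0.001], [0.985, -0.174, 0.0], [0.001, 0.001, -1.0]]
ft_force: [-0.1, 0.6, -1.0]
gripper_width: 92.0
```

```bash
python3 - <<'E'
from h import *
st(); c=cap('wrist'); W=world(c); st()
g=c['pixels'].max(-1)
near=np.hypot(W[...,0]-529,W[...,1]-121)<35
rep(W,near&(W[...,2]>228)&(W[...,2]<245),'knobtop')
E
```

```text
t 1.98 p [525.7 126.8 219. ] yaw 79.99 z [ 0.001  0.    -1.   ] F [-0.1  0.6 -1. ] M [-0.04 -0.01 -0.04] w 92.0 q [  5.  22.  87.   0.  71. -75.]
t 2.03 p [526.1 126.7 219.3] yaw 79.99 z [ 0.003  0.    -1.   ] F [ 0.1  0.7 -0.1] M [-0.04  0.02  0.03] w 91.7 q [  5.  22.  87.   0.  71. -75.]
knobtop 2857 mean [524.3 122.4 235.7] zmax 238.5 rect [529.5 121.4] [18.  45.9] 79.8
```

Call:
servo_tool --moves '[-0.0047, 0.0044, 0.003, 0, 0, 0, 0, 0, 0, 1, 0, 0, 0, 0, 1, 0, 0, 0, 0, 1, 0, 0, 0, 0, 1]' --force 40

```text
clock: 2.45
eef_pos: [529.2, 120.7, 214.9]
tcp_rot: [[0.174, 0.985, 0.0], [0.985, -0.174, 0.0], [0.0, 0.0, -1.0]]
ft_force: [-0.5, -0.4, 1.3]
gripper_width: 69.7
```

Call:
servo_tool --moves '[0, 0, 0, 0, 1, 0, 0, 0, 0, 1, 0, 0, 0, 0, 1, 0, 0, 0, 0, 1, 0, 0, 0, 0, 1]'

```text
clock: 2.87
eef_pos: [529.1, 120.8, 214.7]
tcp_rot: [[0.174, 0.985, 0.0], [0.985, -0.174, 0.0], [0.0, 0.0, -1.0]]
ft_force: [0.2, 0.5, 0.5]
gripper_width: 36.1
```

Call:
servo_tool --moves '[0, 0, 0, 0, 1, 0, 0, 0, 0, 1, 0, 0, 0, 0, 1, 0, 0, 0, 0, 1, 0, 0, 0, 0, 1]'

```text
clock: 3.28
eef_pos: [529.1, 120.9, 214.7]
tcp_rot: [[0.174, 0.985, 0.0], [0.985, -0.174, 0.0], [0.0, 0.0, -1.0]]
ft_force: [0.2, 0.3, -0.1]
gripper_width: 18.1
```

Call:
servo_tool --moves '[0, 0, -0.005, 0, 1, 0, 0, -0.005, 0, 1, 0, 0, -0.004, 0, 1, 0, 0, 0, 0, 1, 0, 0, 0, 0, 1]'

```text
clock: 3.7
eef_pos: [529.1, 120.9, 229.4]
tcp_rot: [[0.174, 0.985, 0.001], [0.985, -0.174, 0.0], [0.0, 0.0, -1.0]]
ft_force: [0.3, 1.3, -0.9]
gripper_width: 17.9
```

```bash
python3 - <<'E'
from h import *
st()
for n in ['side','wrist']:
    c=cap(n); W=world(c)
    near=np.hypot(W[...,0]-529,W[...,1]-121)
    rep(W,(near<46)&(near>32)&(W[...,2]>165)&(W[...,2]<200),n+' flange')
    a=np.hypot(W[...,0]-695,W[...,1]-90)<40
    rep(W,a&(W[...,2]>170)&(W[...,2]<230),n+' armtip')
E
```

```text
t 3.7 p [529.1 120.9 229.4] yaw 79.98 z [ 0.001  0.    -1.   ] F [ 0.3  1.3 -0.9] M [0.24 0.03 0.04] w 17.9 q [  5.  22.  86.   0.  72. -75.]
side flange 408 mean [508.4 130.  188.2] zmax 192.0 rect [513.9 127.5] [91.8 58.3] 66.7
side armtip 104 mean [677.3  95.3 195. ] zmax 205.4 rect [677.6  94. ] [10.1 43.5] 80.6
wrist flange 6614 mean [508.8 124.5 187.6] zmax 189.8 rect [513.9 123.8] [91.9 60.7] 79.8
wrist armtip 0
```

Flange rose from 172 to 188 mm, so the knob is lifted about 15 mm. Turning 70°.

Call:
servo_tool --moves '[0, 0, 0, 7, 1, 0, 0, 0, 7, 1, 0, 0, 0, 7, 1, 0, 0, 0, 7, 1, 0, 0, 0, 7, 1]'

```text
clock: 4.22
eef_pos: [529.2, 121.1, 229.4]
tcp_rot: [[0.711, 0.703, 0.001], [0.703, -0.711, 0.001], [0.001, 0.0, -1.0]]
ft_force: [0.1, 2.8, 0.0]
gripper_width: 17.8
```

Call:
servo_tool --moves '[0, 0, 0, 7, 1, 0, 0, 0, 7, 1, 0, 0, 0, 7, 1, 0, 0, 0, 7, 1, 0, 0, 0, 7, 1]'

```text
clock: 4.63
eef_pos: [529.4, 121.2, 229.4]
tcp_rot: [[0.986, 0.167, 0.002], [0.167, -0.986, 0.001], [0.002, -0.001, -1.0]]
ft_force: [1.6, 3.7, 1.4]
gripper_width: 17.6
```

Call:
servo_tool --moves '[0, 0, 0, 0, 1, 0, 0, 0, 0, 1]'

```text
clock: 4.8
eef_pos: [529.5, 121.2, 229.4]
tcp_rot: [[0.984, 0.177, 0.002], [0.177, -0.984, 0.001], [0.002, -0.001, -1.0]]
ft_force: [1.4, 4.0, 1.6]
gripper_width: 17.8
```

```bash
python3 - <<'E'
from h import *
st()
for n in ['side','top']:
    c=cap(n); W=world(c)
    near=np.hypot(W[...,0]-529,W[...,1]-121)
    rep(W,(near<46)&(near>32)&(W[...,2]>165)&(W[...,2]<200),n+' flange')
    a=(np.hypot(W[...,0]-555,W[...,1]+20)<75)&(W[...,2]>170)&(W[...,2]<215)
    rep(W,a,n+' arm')
E
```

```text
t 4.8 p [529.5 121.2 229.4] yaw 10.18 z [ 0.002  0.001 -1.   ] F [1.4 4.  1.6] M [ 0.5   0.02 -0.14] w 17.8 q [ 5. 22. 86.  0. 72. -5.]
side flange 539 mean [523.1 133.1 188. ] zmax 191.7 rect [525.  127.5] [90.7 76.5] 27.3
side arm 0
top flange 11 mean [524.5  77.8 187.5] zmax 190.5 rect [523.6  78.3] [ 2.4 15.4] 88.6
top arm 201 mean [549.7   2.4 194.7] zmax 208.4 rect [550.1   2.3] [ 10.3 104.1] 9.8
```

Call:
servo_tool --moves '[0, 0, 0.005, 0, 1, 0, 0, 0.005, 0, 1, 0, 0, 0.004, 0, 1, 0, 0, 0.002, 0, 1, 0, 0, 0, 0, 1]'

```text
clock: 5.32
eef_pos: [529.6, 121.1, 214.5]
tcp_rot: [[0.985, 0.175, 0.003], [0.175, -0.985, 0.001], [0.003, -0.0, -1.0]]
ft_force: [-0.9, 4.2, 15.7]
gripper_width: 17.5
```

```bash
python3 - <<'E'
from h import *
st()
c=cap('side'); W=world(c)
near=np.hypot(W[...,0]-529,W[...,1]-121)
rep(W,(near<46)&(near>32)&(W[...,2]>165)&(W[...,2]<200),' flange')
E
```

```text
t 5.32 p [529.6 121.1 214.5] yaw 10.06 z [ 0.003  0.001 -1.   ] F [-0.9  4.2 15.7] M [0.63 0.77 0.06] w 17.5 q [ 5. 23. 87.  0. 70. -5.]
 flange 526 mean [522.9 132.6 173.7] zmax 177.0 rect [525.7 127.9] [91.5 76.1] 25.2
```

Call:
servo_tool --moves '[0, 0, 0.001, 0, 1, 0, 0, 0, 0, 1, 0, 0, -0.0015, 0, 0.4, 0, 0, 0, 0, 0.4, 0, 0, 0, 0, 0.4]'

```text
clock: 5.78
eef_pos: [528.6, 120.1, 212.3]
tcp_rot: [[0.985, 0.174, -0.002], [0.174, -0.985, -0.001], [-0.002, 0.001, -1.0]]
ft_force: [0.5, 0.7, -0.7]
gripper_width: 33.3
```

Call:
servo_tool --moves '[0, 0, 0, 0, 0.4, 0, 0, 0, 0, 0.4, 0, 0, -0.02, 0, 0.4, 0, 0, -0.035, 0, 0.4, 0, 0, -0.03, 0, 0.4]'

```text
clock: 6.2
eef_pos: [528.7, 120.5, 298.6]
tcp_rot: [[0.985, 0.173, -0.002], [0.173, -0.985, -0.0], [-0.002, -0.0, -1.0]]
ft_force: [1.4, 0.1, -0.1]
gripper_width: 55.5
```

```bash
python3 - <<'E'
from h import *
st()
for n in ['side','top']:
    c=cap(n); W=world(c)
    near=np.hypot(W[...,0]-529.5,W[...,1]-121.3)
    rep(W,(near<46)&(near>32)&(W[...,2]>165)&(W[...,2]<200),n+' flange')
    a=(np.hypot(W[...,0]-555,W[...,1]+20)<75)&(W[...,2]>155)&(W[...,2]<215)
    rep(W,a,n+' arm')
    g=np.hypot(W[...,0]-622,W[...,1]+232)<30
    rep(W,g&(W[...,2]>135)&(W[...,2]<180),n+' grip')
    if n=='top':
        d=np.array([np.cos(np.radians(-80)),np.sin(np.radians(-80))])
        P=W[a]; r=(P[:,:2]-[529.5,121.3])@d
        for b in range(60,190,10):
            s=(r>=b)&(r<b+10)
            if s.any(): print(b,s.sum(),P[s].mean(0).round(1))
E
```

```text
t 6.2 p [528.7 120.5 298.6] yaw 9.97 z [-0.002 -0.    -1.   ] F [ 1.4  0.1 -0.1] M [-0.1   0.01 -0.01] w 55.5 q [ 5. 19. 78. -0. 82. -5.]
side flange 626 mean [527.2 126.9 173.7] zmax 182.0 rect [529.3 122.5] [89.6 88.5] 22.4
side arm 55 mean [544.6  38.4 182.9] zmax 186.3 rect [545.1  35.2] [ 9.  36.9] 10.9
side grip 18 mean [ 625.  -237.7  163.7] zmax 166.2 rect [ 624.7 -238.5] [12.7 13.4] 83.3
top flange 71 mean [528.7  81.1 174.7] zmax 185.3 rect [529.4  80.9] [46.5 10.3] 3.6
top arm 197 mean [549.6   1.9 180.1] zmax 192.4 rect [549.8   2.1] [ 10.5 103.3] 10.1
top grip 95 mean [ 621.7 -231.6  158.3] zmax 167.9 rect [ 623.1 -232.5] [16.1 24.2] 10.5
60 2 [537.3  52.  184.4]
70 18 [541.9  47.6 182.1]
80 19 [543.9  37.7 181. ]
90 20 [544.9  27.5 181.6]
100 19 [546.6  17.4 181.2]
110 18 [549.    7.8 178.6]
120 19 [550.3  -2.2 173.6]
130 19 [551.9 -11.8 174.4]
140 20 [553.9 -21.8 177.4]
150 19 [555.6 -31.7 182. ]
160 19 [556.8 -41.3 186. ]
170 5 [558.2 -47.6 188.5]
```

Knob is home: 15 N push-back when bottomed, and the arm height dropped 16 mm back to its starting value. The hook dip is measured at about (551.6,-7), z 173. Going above the basket.

Call:
servo_tool --moves '[0.0035, 0.0404, 0, 0, 0.4, 0.0035, 0.0404, 0, 0, 0.4, 0.0035, 0.0404, 0, 0, 0.4, 0.0035, 0.0404, 0, 0, 0.4, 0.0035, 0.0404, 0, 0, 0.4]'

```text
clock: 6.72
eef_pos: [581.2, -77.0, 297.1]
tcp_rot: [[0.985, 0.174, -0.002], [0.174, -0.985, 0.0], [-0.001, -0.001, -1.0]]
ft_force: [0.7, 0.5, -0.3]
gripper_width: 54.8
```

Call:
servo_tool --moves '[0.0035, 0.0404, 0, 0, 0.4, 0.0035, 0.0404, 0, 0, 0.4, 0.0035, 0.0404, 0, 0, 0.4, 0.0035, 0.0404, 0, 0, 0.4, 0, 0, 0, 6.8, 0.4]'

```text
clock: 7.13
eef_pos: [622.8, -239.5, 294.6]
tcp_rot: [[0.999, 0.051, -0.003], [0.051, -0.999, -0.001], [-0.003, 0.001, -1.0]]
ft_force: [0.4, 0.1, -0.3]
gripper_width: 54.8
```

Call:
servo_tool --moves '[0, 0, 0, 6.8, 0.4, 0, 0, 0, 6.8, 0.4, 0, 0, 0, 6.8, 0.4, 0, 0, 0, 6.8, 0.4, 0, 0, 0, 6.8, 0.4]'

```text
clock: 7.55
eef_pos: [622.8, -232.0, 296.6]
tcp_rot: [[0.856, -0.518, -0.002], [-0.518, -0.856, 0.001], [-0.002, 0.0, -1.0]]
ft_force: [-0.2, -0.4, 0.0]
gripper_width: 55.0
```

Call:
servo_tool --moves '[0, 0, 0, 6.8, 0.4, 0, 0, 0, 6.8, 0.4, 0, 0, 0, 6.8, 0.4, 0, 0, 0, 6.8, 0.4, 0, 0, 0, 6.8, 0.4]'

```text
clock: 7.97
eef_pos: [622.8, -231.9, 296.6]
tcp_rot: [[0.42, -0.908, -0.002], [-0.908, -0.42, 0.001], [-0.002, 0.002, -1.0]]
ft_force: [-0.4, 0.8, 0.4]
gripper_width: 55.0
```

Call:
servo_tool --moves '[0, 0, 0.015, 6.8, 0.4, 0, 0, 0.025, 6.8, 0.4, 0, 0, 0.02, 0, 0.4, 0, 0, 0, 0, 0.4, 0, 0, 0, 0, 0.4]'

```text
clock: 8.38
eef_pos: [622.4, -231.7, 236.5]
tcp_rot: [[0.201, -0.98, -0.004], [-0.98, -0.201, 0.002], [-0.002, 0.003, -1.0]]
ft_force: [-0.4, -0.4, 0.6]
gripper_width: 54.6
```

```bash
python3 - <<'E'
from h import *
st(); c=cap('wrist'); W=world(c); st(); cv2.imwrite('pics/w2.png',c['pixels'])
near=np.hypot(W[...,0]-622,W[...,1]+232)
rep(W,(near<30)&(W[...,2]>140)&(W[...,2]<180),'grip')
rep(W,(near<30)&(W[...,2]>156)&(W[...,2]<180),'griptop')
E
```

```text
t 8.38 p [ 622.4 -231.7  236.5] yaw -78.39 z [-0.004  0.002 -1.   ] F [-0.4 -0.4  0.6] M [-0.12  0.1   0.  ] w 54.6 q [-27.  35.  63.  -0.  83.  51.]
t 8.43 p [ 623.1 -232.   238.2] yaw -78.39 z [-0.  0. -1.] F [ 0.8 -0.2  0.8] M [-0.07  0.16 -0.  ] w 55.3 q [-27.  35.  62.   0.  83.  51.]
grip 1102 mean [ 626.6 -231.9  159.1] zmax 164.8 rect [ 624.5 -232.4] [15.5 23.9] 12.2
griptop 863 mean [ 625.3 -232.3  162. ] zmax 164.8 rect [ 624.5 -232.5] [15.4 23.9] 12.2
```

View pics/w2.png

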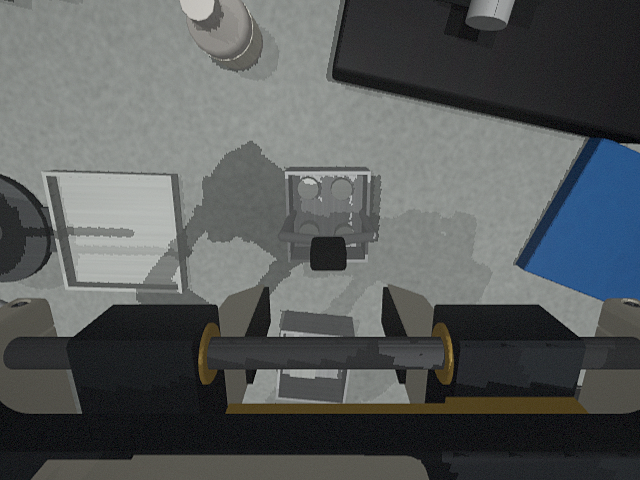

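The wrist view shows the basket centred at (328,215), grip at (328,253) between the jaws, top at 163-165 mm (expected 163). Descending and gripping.

Call:
servo_tool --moves '[0, -0.001, 0.03, 0, 0.4, 0, 0, 0.03, 0, 0.4, 0, 0, 0.02, 0, 0.4, 0, 0, 0.013, 0, 0.4, 0, 0, 0, 0, 0.4]'

```text
clock: 8.85
eef_pos: [623.3, -231.4, 143.3]
tcp_rot: [[0.201, -0.98, -0.003], [-0.98, -0.201, 0.002], [-0.002, 0.003, -1.0]]
ft_force: [-0.8, -0.5, 0.1]
gripper_width: 55.1
```

Call:
servo_tool --moves '[0, 0, 0, 0, 0.4, 0, 0, 0, 0, 1, 0, 0, 0, 0, 1, 0, 0, 0, 0, 1, 0, 0, 0, 0, 1]' --force 30

```text
clock: 9.27
eef_pos: [624.5, -231.9, 146.3]
tcp_rot: [[0.201, -0.98, 0.002], [-0.98, -0.201, -0.001], [0.001, -0.001, -1.0]]
ft_force: [-0.2, -0.1, -0.2]
gripper_width: 32.7
```

Call:
servo_tool --moves '[0, 0, 0, 0, 1, 0, 0, 0, 0, 1, 0, 0, 0, 0, 1, 0, 0, 0, 0, 1, 0, 0, 0, 0, 1]'

```text
clock: 9.68
eef_pos: [624.2, -231.9, 145.6]
tcp_rot: [[0.201, -0.98, 0.001], [-0.98, -0.201, -0.0], [0.001, -0.001, -1.0]]
ft_force: [0.5, -0.8, 2.5]
gripper_width: 23.8
```

Call:
servo_tool --moves '[0, 0, -0.008, 0, 1, 0, 0, -0.018, 0, 1, 0, 0, -0.022, 0, 1, 0, 0, -0.022, 0, 1, 0, 0, -0.014, 0, 1]'

```text
clock: 10.1
eef_pos: [624.3, -231.6, 231.4]
tcp_rot: [[0.201, -0.98, 0.001], [-0.98, -0.201, -0.0], [0.001, -0.001, -1.0]]
ft_force: [-0.0, -0.1, -1.8]
gripper_width: 24.0
```

Call:
servo_tool --moves '[0, 0, -0.007, -3, 1, 0, 0, 0, -5.5, 1, 0, 0, 0, -6, 1, 0, 0, 0, -6, 1, 0, 0, 0, -6, 1]'

```text
clock: 10.52
eef_pos: [623.7, -231.4, 235.9]
tcp_rot: [[0.621, -0.784, -0.001], [-0.784, -0.621, 0.001], [-0.002, 0.001, -1.0]]
ft_force: [-0.9, -0.4, -2.7]
gripper_width: 23.8
```

Call:
servo_tool --moves '[0, 0, 0, -6, 1, 0, 0, 0, -6, 1, 0, 0, 0, -6, 1, 0, 0, 0, -6, 1, 0, 0, 0, -6, 1]'

```text
clock: 10.93
eef_pos: [623.7, -231.3, 235.8]
tcp_rot: [[0.93, -0.369, -0.001], [-0.369, -0.93, 0.001], [-0.002, -0.0, -1.0]]
ft_force: [0.2, -0.8, -2.8]
gripper_width: 24.2
```

Call:
servo_tool --moves '[0, 0, 0, -6, 1, 0, 0, 0, -6, 1, 0, 0, 0, -6, 1, 0, 0, 0, -6, 1, 0, 0, 0, -6, 1]'

```text
clock: 11.35
eef_pos: [623.7, -231.4, 235.8]
tcp_rot: [[0.989, 0.146, -0.001], [0.146, -0.989, 0.001], [-0.001, -0.001, -1.0]]
ft_force: [0.2, -0.2, -2.2]
gripper_width: 23.6
```

Call:
servo_tool --moves '[0, 0, 0, -2, 1, 0, 0, 0, 0, 1, 0, 0, 0, 0, 1]'

```text
clock: 11.6
eef_pos: [623.9, -231.5, 235.9]
tcp_rot: [[0.985, 0.174, -0.001], [0.174, -0.985, 0.001], [-0.001, -0.001, -1.0]]
ft_force: [0.8, -0.5, -2.7]
gripper_width: 23.7
```

```bash
python3 - <<'E'
from h import *
st()
for n in ['side','top']:
    c=cap(n); W=world(c)
    near=np.hypot(W[...,0]-624,W[...,1]+232)
    rep(W,(near<75)&(W[...,2]>120)&(W[...,2]<145),n+' rim'); rep(W,(near<45)&(W[...,2]>185)&(W[...,2]<212),n+' handle')
E
```

```text
t 11.6 p [ 623.9 -231.5  235.9] yaw 9.99 z [-0.001  0.001 -1.   ] F [ 0.8 -0.5 -2.7] M [-0.12  0.05  0.02] w 23.7 q [-27.  35.  63.   0.  82. -37.]
side rim 425 mean [ 624.1 -227.7  130.4] zmax 144.6 rect [ 625.4 -231.7] [81.9 95.2] 10.5
side handle 114 mean [ 624.6 -230.5  202.1] zmax 211.9 rect [ 624.9 -231.2] [77.5 10.8] 10.4
top rim 22 mean [ 651.3 -185.8  132.2] zmax 139.0 rect [ 651.9 -185.3] [ 8.6 15.7] 61.0
top handle 2
```

Basket is held upright: handle centre (625,-231), yaw 10°, rim about 134 mm. Moving to in front of the hook tip, on the arm's line.

Call:
servo_tool --moves '[-0.003, -0.012, 0, 0, 1, -0.006, -0.025, 0, 0, 1, -0.006, -0.025, 0, 0, 1, -0.006, -0.025, 0, 0, 1, -0.006, -0.025, 0, 0, 1]'

```text
clock: 12.12
eef_pos: [577.2, -125.1, 236.2]
tcp_rot: [[0.985, 0.174, -0.0], [0.174, -0.985, 0.0], [-0.0, -0.0, -1.0]]
ft_force: [-0.0, -0.1, -2.3]
gripper_width: 23.8
```

Call:
servo_tool --moves '[-0.004, -0.015, 0, 0, 1, -0.001, -0.007, 0, 0, 1, 0, 0, 0, 0, 1, 0, 0, 0, 0, 1]'

```text
clock: 12.45
eef_pos: [569.5, -105.8, 236.5]
tcp_rot: [[0.985, 0.175, 0.001], [0.175, -0.985, -0.001], [0.001, 0.001, -1.0]]
ft_force: [0.1, -0.1, -3.0]
gripper_width: 23.8
```

```bash
python3 - <<'E'
from h import *
o=st()
c=cap('side'); W=world(c); cv2.imwrite('pics/s2.png',cv2.resize(c['pixels'][130:310,190:430],(800,600),interpolation=2))
near=np.hypot(W[...,0]-569,W[...,1]+105)
rep(W,(near<75)&(W[...,2]>120)&(W[...,2]<145),'rim'); rep(W,(near<45)&(W[...,2]>185)&(W[...,2]<212),'handle')
c=cap('wrist'); W=world(c)
a=(np.hypot(W[...,0]-553,W[...,1]+15)<45)&(W[...,2]>155)&(W[...,2]<200); rep(W,a,'arm')
E
```

```text
t 12.45 p [ 569.5 -105.8  236.5] yaw 10.07 z [ 0.001 -0.001 -1.   ] F [ 0.1 -0.1 -3. ] M [-0.12  0.02 -0.03] w 23.8 q [-18.  25.  79.  -0.  76. -28.]
rim 442 mean [ 571.3 -103.7  130.9] zmax 145.0 rect [ 571.1 -107.1] [80.7 94.9] 10.3
handle 128 mean [ 568.3 -105.7  202.4] zmax 211.4 rect [ 570.5 -106.3] [79.8 10.9] 10.2
arm 3121 mean [552.5  -7.1 179.6] zmax 190.1 rect [552.9 -10. ] [10.  80.1] 9.8
```

View pics/s2.png

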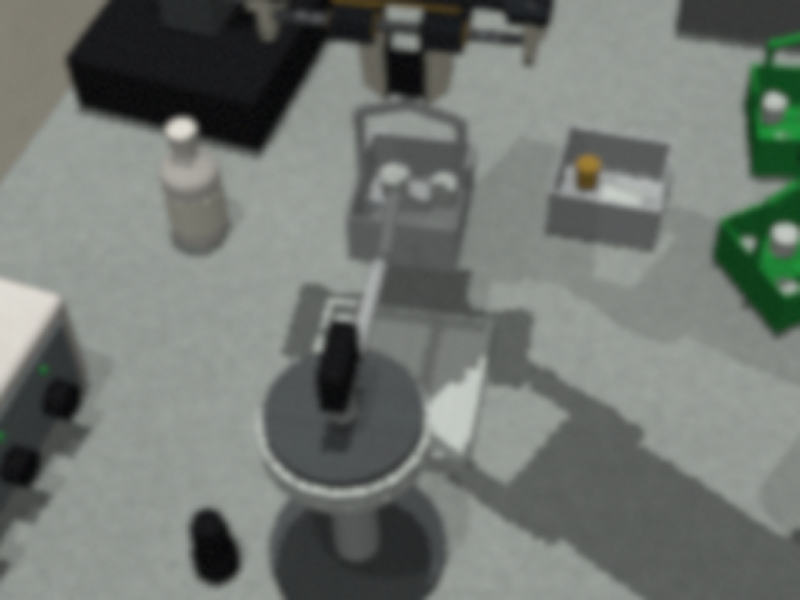

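The handle faces the arm squarely: handle (410,115) in line with the rod tip (390,200), lateral offset under 1 mm, and the loop about 16 mm above the tip. Advancing 100 mm inward.

Call:
servo_tool --moves '[0, -0.008, 0, 0, 1, 0, -0.015, 0, 0, 1, 0, -0.018, 0, 0, 1, 0, -0.018, 0, 0, 1, 0, -0.018, 0, 0, 1]'

```text
clock: 12.97
eef_pos: [555.2, -28.0, 236.1]
tcp_rot: [[0.985, 0.174, -0.0], [0.174, -0.985, 0.001], [-0.0, -0.001, -1.0]]
ft_force: [0.2, 0.2, -2.3]
gripper_width: 24.0
```

Call:
servo_tool --moves '[0, -0.015, 0, 0, 1, 0, -0.008, 0, 0, 1, 0, 0, 0, 0, 1, 0, 0, 0.008, 0, 1, 0, 0, 0.008, 0, 1]'

```text
clock: 13.38
eef_pos: [552.0, -7.4, 219.9]
tcp_rot: [[0.985, 0.175, 0.001], [0.175, -0.985, -0.0], [0.001, 0.001, -1.0]]
ft_force: [-0.1, -0.3, -3.3]
gripper_width: 23.7
```

Call:
servo_tool --moves '[0, 0, 0.006, 0, 1, 0, 0, 0.004, 0, 1, 0, 0, 0.003, 0, 1, 0, 0, 0, 0, 1, 0, 0, 0, 0, 1]'

```text
clock: 13.8
eef_pos: [551.7, -7.1, 207.1]
tcp_rot: [[0.985, 0.174, -0.0], [0.174, -0.985, 0.0], [-0.0, -0.0, -1.0]]
ft_force: [-0.0, 0.4, -2.5]
gripper_width: 23.8
```

```bash
python3 - <<'E'
from h import *
o=st()
c=cap('side'); W=world(c); cv2.imwrite('pics/s3.png',cv2.resize(c['pixels'][150:300,220:420],(800,600),interpolation=2))
near=np.hypot(W[...,0]-552,W[...,1]+7)
rep(W,(near<75)&(W[...,2]>90)&(W[...,2]<115),'rim')
E
```

```text
t 13.8 p [551.7  -7.1 207.1] yaw 10.05 z [-0.  0. -1.] F [-0.   0.4 -2.5] M [-0.06  0.11 -0.03] w 23.8 q [ -9.  24.  86.   0.  70. -19.]
rim 278 mean [548.2 -22.9 102.3] zmax 114.8 rect [552.7  -8.6] [80.3 92.8] 9.7
```

View pics/s3.png

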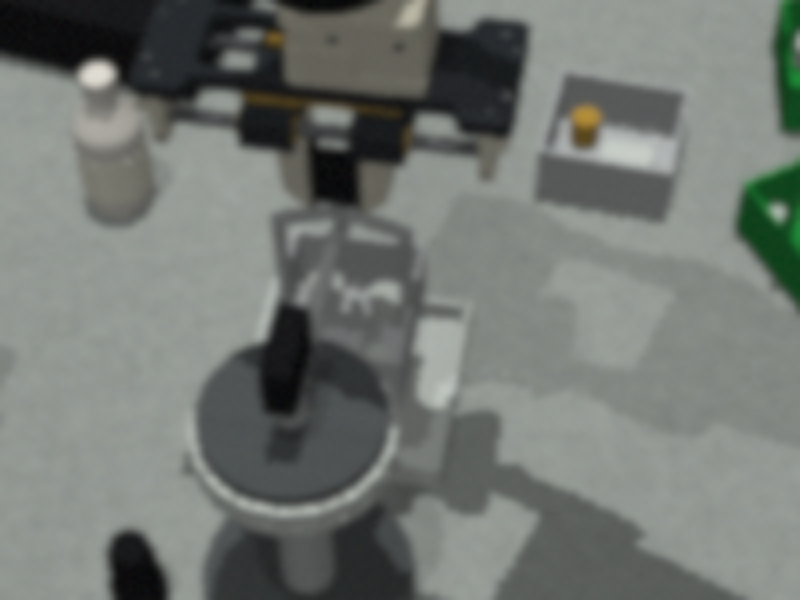

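The rod enters the opening and sits under the gable middle (335,225). Lowering onto the dip.

Call:
servo_tool --moves '[0, 0, 0.0015, 0, 1, 0, 0, 0.0015, 0, 1, 0, 0, 0, 0, 1, 0, 0, 0, 0, 1]'

```text
clock: 14.18
eef_pos: [551.8, -6.9, 204.6]
tcp_rot: [[0.985, 0.175, 0.001], [0.175, -0.985, -0.0], [0.001, 0.0, -1.0]]
ft_force: [0.4, -0.3, 0.4]
gripper_width: 24.1
```

Call:
servo_tool --moves '[0, 0, 0.001, 0, 1, 0, 0, 0, 0, 1, 0, 0, 0, 0, 1]'

```text
clock: 14.43
eef_pos: [552.3, -6.9, 204.3]
tcp_rot: [[0.985, 0.175, 0.003], [0.175, -0.985, -0.0], [0.002, 0.001, -1.0]]
ft_force: [0.5, -0.2, 5.6]
gripper_width: 24.1
```

Contact: the weight came off and then 5.6 N pushed back. Easing slightly and releasing.

Call:
servo_tool --moves '[0, 0, -0.001, 0, 1, 0, 0, 0, 0, 0.5, 0, 0, 0, 0, 0.5, 0, 0, 0, 0, 0.5, 0, 0, 0, 0, 0.5]'

```text
clock: 14.85
eef_pos: [551.4, -6.8, 203.9]
tcp_rot: [[0.985, 0.175, -0.001], [0.175, -0.985, 0.0], [-0.001, -0.0, -1.0]]
ft_force: [0.6, 0.6, -0.2]
gripper_width: 44.1
```

Call:
servo_tool --moves '[0, 0, 0, 0, 0.5, 0, 0, -0.01, 0, 0.5, 0, 0, -0.02, 0, 0.5, 0, 0, -0.03, 0, 0.5, 0, 0, -0.03, 0, 0.5]'

```text
clock: 15.27
eef_pos: [551.2, -6.8, 295.5]
tcp_rot: [[0.985, 0.175, -0.001], [0.175, -0.985, 0.0], [-0.001, -0.001, -1.0]]
ft_force: [1.2, -0.6, 0.7]
gripper_width: 45.8
```

Call:
servo_tool --moves '[0, 0.02, -0.03, 0, 0.5, 0, 0.03, -0.02, 0, 0.5, 0, 0.03, 0, 0, 0.5, 0, 0.03, 0, 0, 0.5, 0, 0.03, 0, 0, 0.5]'

```text
clock: 15.68
eef_pos: [576.2, -146.0, 345.7]
tcp_rot: [[0.985, 0.175, 0.002], [0.175, -0.985, -0.001], [0.002, 0.001, -1.0]]
ft_force: [0.1, -0.6, -0.4]
gripper_width: 45.8
```

Call:
servo_tool --moves '[0, 0, 0, 0, 0.5, 0, 0, 0, 0, 0.5, 0, 0, 0, 0, 0.5, 0, 0, 0, 0, 0.5, 0, 0, 0, 0, 0.5]'

```text
clock: 16.1
eef_pos: [576.1, -143.5, 344.7]
tcp_rot: [[0.984, 0.176, 0.0], [0.176, -0.984, 0.0], [0.0, -0.0, -1.0]]
ft_force: [-0.1, -0.3, 0.8]
gripper_width: 46.1
```

```bash
cat > chk.py <<'E'
from h import *
st()
c=cap('side'); W=world(c); cv2.imwrite('pics/s4.png',cv2.resize(c['pixels'][140:350,190:470],(800,600),interpolation=2))
def q(W,n):
    near=np.hypot(W[...,0]-552,W[...,1]+7)
    rep(W,(near<20)&(W[...,2]>185)&(W[...,2]<230)&(c['pixels'].max(-1)<60),n+' grip'); rep(W,(near<75)&(W[...,2]>90)&(W[...,2]<115),n+' rim')
    k=np.hypot(W[...,0]-529.5,W[...,1]-121.3); rep(W,(k<46)&(k>32)&(W[...,2]>165)&(W[...,2]<200),n+' flange')
    rep(W,(k<30)&(W[...,2]>228)&(W[...,2]<260),n+' knobtop')
q(W,'side')
for i in range(3):
    c=cap('top'); W=world(c); q(W,'top')
c0=dict(np.load('c_top.npz'))['pixels'].astype(int); d=np.abs(c['pixels'].astype(int)-c0).max(-1)
for n,(u,v) in dict(lens=(263,214),ring=(238,252),cleaner=(369,155),driver=(171,245),glass=(202,302),bin=(425,273)).items(): print(n,'changed px',(d[v-18:v+18,u-18:u+18]>50).sum())
E
python3 chk.py
```

```text
t 16.1 p [ 576.1 -143.5  344.7] yaw 10.16 z [ 0.  0. -1.] F [-0.1 -0.3  0.8] M [-0.08  0.08  0.02] w 46.1 q [-21.  24.  64.   0.  92. -32.]
side grip 121 mean [549.4  -3.  213.2] zmax 225.0 rect [550.1  -5.2] [19.4 14. ] 14.0
side rim 259 mean [548.7 -24.8 101.1] zmax 113.9 rect [553.7  -9.9] [80.8 92.5] 10.0
side flange 622 mean [527.1 127.2 173.7] zmax 183.3 rect [528.6 122.8] [91.4 88.5] 23.1
side knobtop 204 mean [528.8 123.3 236.3] zmax 241.2 rect [530.2 120.7] [18.3 47.3] 9.6
top grip 84 mean [550.   -7.7 219.9] zmax 227.0 rect [551.3  -7.5] [23.8 15.3] 8.9
top rim 201 mean [554.4  -8.6 102.2] zmax 111.7 rect [552.3  -9.9] [81.5 89.4] 10.2
top flange 634 mean [529.1 121.1 173.3] zmax 188.8 rect [529.1 121.6] [90.1 90.9] 25.6
top knobtop 174 mean [528.8 119.8 235.9] zmax 242.1 rect [529.4 120.2] [18.6 46. ] 10.2
top grip 83 mean [549.9  -7.8 220.2] zmax 227.7 rect [551.2  -7.4] [23.8 15.4] 8.7
top rim 197 mean [553.9  -8.3 101.9] zmax 113.5 rect [552.8 -10. ] [81.2 89.8] 10.2
top flange 631 mean [529.1 121.2 173.2] zmax 187.9 rect [529.6 121.4] [90.4 90.8] 20.7
top knobtop 172 mean [528.8 119.8 236.1] zmax 242.6 rect [529.3 120. ] [19.  45.7] 8.6
top grip 84 mean [550.   -7.7 219.6] zmax 227.4 rect [551.4  -7.5] [23.7 15.4] 8.5
top rim 200 mean [553.4  -8.6 102.2] zmax 112.3 rect [552.5 -10. ] [81.2 89.7] 10.2
top flange 632 mean [529.  121.3 173.2] zmax 186.4 rect [529.2 121.2] [91.4 90.3] 61.4
top knobtop 173 mean [528.9 119.8 235.7] zmax 241.8 rect [529.3 120.2] [18.6 45.7] 10.0
lens changed px 82
ring changed px 2
cleaner changed px 287
driver changed px 0
glass changed px 0
bin changed px 603
```

View pics/s4.png

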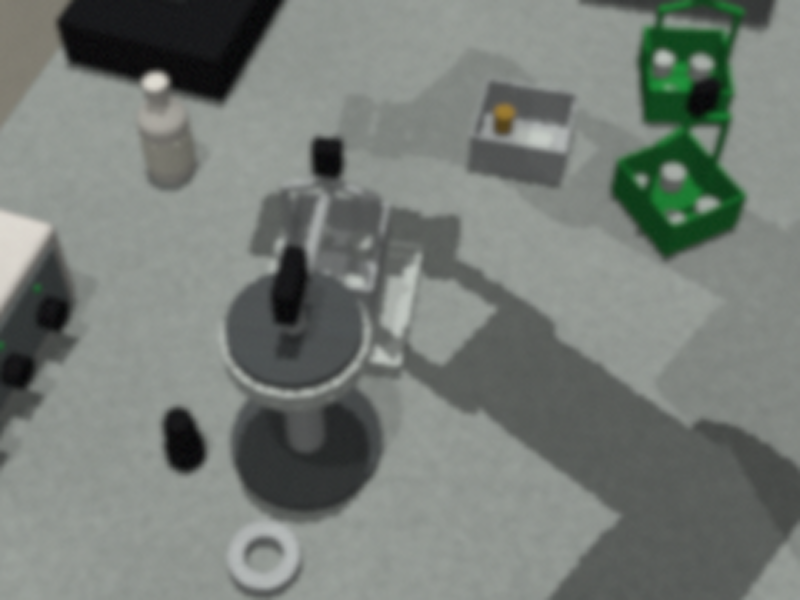

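The basket hangs on the hook, grip at (327,157), with the gripper clear. Three top frames in a row agree within 0.5 mm, so it is still. The changed pixels at the bin, cleaner and lens look like the arm and its shadow, since the side view shows them in place.

```bash
python3 -c "
from h import *
st(); print(job.hand_in())"
```

```text
t 16.3 p [ 576.1 -144.1  344.4] yaw 10.12 z [ 0.  0. -1.] F [ 0.3  0.9 -0.5] M [-0.16  0.08 -0.03] w 46.1 q [-21.  24.  64.   0.  92. -32.]
the job is handed in; nothing more can be done
None
```

The job is done and was handed in at 16.3 s; no verdict is reported. I pulled the knob up about 15 mm, turned it 70° and pushed it home. Then I hung the parts basket on the hook over the tray and drew the gripper clear.

- **Knob and arm:** the knob pushed back with 15 N when bottomed. In the last check its top read 236 mm and the flange 173 mm, which matches fully home. The arm lies at about -80°, over the tray.
- **Basket:** its grip is at (551,-7.5), within about 2 mm of the dip I measured. The rim is level, and three frames in a row agree within 0.5 mm, so it hangs still.
- **Bystanders:** the ring gauge, screwdriver and glass plate are unchanged in the top image. The top-image comparison flagged changed pixels around the bin, cleaner and lens. I put these down to the arm and its shadow. The last side view shows all three in place, but I did not measure their positions again.

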